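# Clamp the matching spacer tube with the click lever

## Robot

A 6-joint arm with a two-finger parallel gripper is mounted at the origin on the work surface. World frame = base frame: x ahead of the robot, y to its left, z up, the work surface at z = 0. Lengths are in m, angles in degrees, forces in N, time in s.
With the tool pointing down it reaches from about 0.25 to 0.725 m from the base axis. Payload 9.7 kg.
Tool frame: the origin (TCP) lies between the finger pads; the fingertips stand 19 mm ahead of it and the grasp point (between the pads) is the TCP; z points along the fingers, y is the line along which they close (so a half turn about z gives the same grasp; the last joint's range is limited). The gripper opens to 85 mm and grips with 20 to 120 N. Pads are 22 mm wide; open, the fingers measure 114 mm over their backs; the gripper's body (76 mm by 85 mm) begins 54 mm behind the grasp point. The pads swing forward as they close: fully open they stand 13 mm farther back than shut.
Start: joints at [66.062, 4.979, 10.078, 95.1, 0, 90], TCP at [0.223, 0.503, 0.25] pointing down, gripper open.
Joint ranges: [-179.16, 179.16], [-48.56, 103.87], [-65.8, 70.77], [-126.05, 130.52], [-82.76, 87.17], [-180, 180]. Speed limits (degrees/s): [127.2, 127.2, 147.25, 180, 180, 180].

## Interface

Orientations are given as [roll, pitch, yaw] about the fixed x, y, z axes, in that order (R = Rz(yaw) Ry(pitch) Rx(roll)).
In Python, from workcell import bot gives the robot as it stands. The module is installed in compiled form; this text tells all that it offers.
- The arm moves only by the shell command python3 -m crank 'ROWS' [OPENING] [FORCE]. ROWS is JSON, a list that holds one entry, the list of rows, each a list of 6 numbers: the shift along the world's x, y, z as a fraction of full scale, then the turn, a rotation vector about the world's x, y, z as a fraction of full scale. In form: [[[x, y, z, wx, wy, wz], ...]]. A call has 1 to 20 rows; each row shifts and turns the commanded pose from where the row before left it; what a row does not reach is not made up. Full scale, the value 1, is 20 mm for a shift and 0.12 rad for a turn. A row lasts 1/12 s, in which the tool goes at most 41.7 mm and 7.16 degrees, less where a joint would pass 70% of its speed; a pose out of reach is approached as far as the arm can. A call with a number of a shift or a turn outside -1 to 1 is refused whole. A call with a gripper value outside its range is refused whole. OPENING is the opening, from 0 (shut) to 1 (fully open), set as the call begins (- or left out, the last holds). The fingers move at their own pace and stop on an object; FORCE is the grip in N (left out, the last holds). Time passes only in rows, so rows that do not move let the fingers close. It gives the time, the measured TCP pose, the force, the opening and the grip force at its end, in the units of the state.
- bot.get_obs(): the state, without advancing time (a new reading comes with each control period).
- bot.camera(name): name is "scene" or "top" or "wrist"; returns the picture (480x640x3 uint8, red, green, blue); there is no depth.
- bot.camera_model(name): a dict with "vertical_fov" (degrees; the focal length in pixels is half the picture's height over the tangent of half this angle, whatever the lens; pixels are square), "cx", "cy" (the principal point, pixels), "R" (3x3) and "t" (3): a world point X has camera coordinates R X + t. Camera axes: x right, y down, z forward; pixel columns grow to the right and rows downward; lengths in m; the calibration is good to about 2 mm. The wrist camera is an equidistant fisheye: a pixel r from the principal point sees the ray r / f radians off the axis. A picture is of the moment at which its call begins: read the wrist's pose just before it. camera_model takes no time and is no camera call; for the wrist camera it gives the pose at the moment of the call.
- bot.job_done(): hands the job in; it is judged then, once.
The state is a dict: "time": time; "q": joint angles; "qd": joint speeds; "joint_efforts": joint torques, N m; "ee_pos": TCP position; "tcp_rot": TCP orientation; "wrist_force": force on the tool from outside, world axes, zero at the start; "torque": the same for the moment, N m; "opening": finger opening in m; "grasp_force": force on a finger pad.
Only numpy, scipy, OpenCV 4.12 (cv2) and the standard library are available. Lean on these libraries where they do the work, as an engineer would, in place of code of your own. Each camera call takes 0.05 s, during which the arm holds its last target. There are 200 camera calls.

## Task

Of the three square steel tubes, lay the one that fills the gap between the clamping fixture's jaws with only a few millimetres to spare flat into the nest between them. With the tube in place and let go, push the torque lever clockwise (seen from above) until it clicks past its first detent and rests in the notch behind it, so that the tube is clamped; do not force the lever on over the second detent. Leave the other two tubes, the wrench and the loose sockets where they lie.

Things in the scene. Friction and masses are not known exactly. Their poses are not given: they have to be found in the camera images.
- fixture: Bench clamping fixture fixed to the bench: grey base plate 130 mm (x, -65 to +65) by 250 mm (y, -90 to +160) by 15 mm. Origin on the bench below the centre of its nest; z up, x across the nest, y along it. In a row along y: dark fixed jaw, nest, dark sliding jaw, then the torque lever on its drum (60 mm across) at y = +110 mm, with a hex bolt head on top (84 mm above the bench, the highest point).
- nest (a point): Centre of the nest's bright steel floor, 20 mm above the bench; axes of the fixture. Low rails with inner faces at x = +-15.5 mm, 6 mm high, y from -30 to +26 mm. Face of the fixed jaw at y = -30 mm (56 mm wide, 29 mm high over the floor); face of the sliding jaw at y = +30 mm when the lever reads 0, coming 7.3 mm nearer for each radian of lever.
- lever_axis (a point): Point on the torque lever's vertical axis of rotation, at the height of the lever's middle, 59 mm above the bench. Same axes as the fixture.
- lever_grip (a point): Middle of the torque lever's black rubber grip, 105 mm from the axis, 59 mm above the bench. The grip is a bar 66 mm long (72 to 138 mm from the axis), 20 mm by 20 mm in section (underside 49 mm, top 69 mm above the bench); its own -x axis points outward along the lever. The shank between grip and hub is 13 mm thick. Free space below and beside the grip.
- lever (a joint): Torque lever angle, rad. 0: it points along the fixture's -x; grows clockwise seen from above, to the fixture's +y at 1.57. It turns stiffly to about 0.95, then a plunger climbs a first pin (about 10 N at the grip, at the most), clicks past it at 1.20 and the lever rests in the notch at about 1.4 to 1.55. A second, equal pin begins at 1.55 and is crossed at 1.80; end stop at 2.1.
- tube_short: Square steel spacer tube, 25 mm by 25 mm outside, 3 mm wall, 40 mm long along its own y. Origin at its middle, 12.5 mm above what it lies on. Too short for the fixture.
- tube_medium: Square steel spacer tube, 25 mm by 25 mm outside, 3 mm wall, 52 mm long along its own y. Origin at its middle, 12.5 mm above what it lies on. This is the size that fits the fixture's nest.
- tube_long: Square steel spacer tube, 25 mm by 25 mm outside, 3 mm wall, 64 mm long along its own y. Origin at its middle, 12.5 mm above what it lies on. Too long to go between the jaws.
- jaw: The fixture's sliding jaw, a sprung dark steel block 26 mm (x) by 24 mm (y) by 28 mm. Its origin is not on the block: it lies where the fixture's origin is when the lever reads 0, and moves with the jaw.
- wrench: Bystander: open-ended steel wrench, 170 mm long along its x, 8 mm thick, lying flat. Origin at its middle, underside.
- socket_a: Bystander: small steel wrench socket standing upright, 24 mm across, 30 mm tall. Origin under its centre.
- socket_b: Bystander: another such socket, 24 mm across, 30 mm tall. Origin under its centre.
Not all that is in view belongs to the job. Leave any black or purple look-alike of the tube_medium alone.

How it is judged:
By the outcome, as a careful person would: the job done as asked, in the order asked, and still so for the second after the job is handed in, with the robot touching nothing.
It also fails if it takes over 58 s, if anything falls off the work surface, if the arm or the gripper's body presses on something with over 40 N, if the wrist force passes 120 N, or if a joint passes its speed limit or range.

## Working session

There is one attempt and no reset: what is moved stays moved. The work goes in short steps, Python scripts to look and compute and a shell command to move; the robot and the scene stay as the last step left them, time stands still between calls to the robot, and variables do not carry over. Pictures are saved under pics/ and viewed, at most 10 in all, crops included, and the job is handed in when it is done.

```bash
mkdir -p pics
cat > h.py <<'E'
import numpy as np,cv2
from workcell import bot
def shot(n,f):
    m=bot.camera_model(n); im=bot.camera(n); cv2.imwrite('pics/'+f,im[:,:,::-1]); return im,m
def ray(m,u,v,fish=False):
    f=240/np.tan(np.radians(m['vertical_fov'])/2); R=np.array(m['R']);t=np.array(m['t'])
    a,b=u-m['cx'],v-m['cy']
    if fish:
        r=np.hypot(a,b)+1e-9; th=r/f; d=np.array([a/r*np.sin(th),b/r*np.sin(th),np.cos(th)])
    else: d=np.array([a/f,b/f,1.])
    return -R.T@t,R.T@d
def onz(m,u,v,z,fish=False):
    c,d=ray(m,u,v,fish); return (c+d*(z-c[2])/d[2])[:2]
def proj(m,X):
    f=240/np.tan(np.radians(m['vertical_fov'])/2); p=np.array(m['R'])@np.array(X)+np.array(m['t'])
    return f*p[0]/p[2]+m['cx'],f*p[1]/p[2]+m['cy']
E
python3 - <<'E'
from h import *
for n in('top','scene','wrist'):
    im,m=shot(n,n+'0.png'); print(n,m['vertical_fov'],m['cx'],m['cy'],np.round(-np.array(m['R']).T@m['t'],3),np.round(m['R'],2).tolist())
    np.savez('pics/'+n+'0.npz',im=im,**m)
o=bot.get_obs(); print(o)
E
```

```text
top 57.87811169685598 332.53195658718994 227.81746690812358 [ 0.439 -0.122  0.791] [[0.03, -1.0, -0.02], [-0.99, -0.02, -0.13], [0.13, 0.02, -0.99]]
scene 48.88621326032271 319.13895775134597 241.44098034796875 [ 0.892 -0.652  0.697] [[0.84, 0.55, -0.02], [0.36, -0.57, -0.74], [-0.42, 0.61, -0.67]]
wrist 65.70646984690485 315.4820386491859 236.13953532491593 [0.151 0.535 0.374] [[0.41, 0.91, -0.0], [0.87, -0.39, 0.3], [0.28, -0.12, -0.95]]
{'time': 0.15, 'q': array([6.60613645e+01, 5.00417252e+00, 1.00462076e+01, 9.50999135e+01,
       2.05761678e-03, 8.99992630e+01]), 'qd': array([ 0.00498804, -0.11559002,  0.15884422, -0.00050123, -0.08511923,
       -0.07689821]), 'joint_efforts': array([-6.40183080e-04, -5.20758176e+01,  4.65045905e+01,  1.37748686e-02,
       -5.04501111e-05,  4.59695940e-06]), 'ee_pos': array([0.22309727, 0.50255601, 0.2497548 ]), 'tcp_rot': array([-1.79942122e+02, -2.05836025e-03,  1.56062099e+02]), 'wrist_force': array([ 0.55552637,  0.17809229, -0.16737077]), 'torque': array([-0.02625013,  0.00625139,  0.00962124]), 'grasp_force': 0.0, 'opening': 0.08553417035239973}
```

View pics/top0.png

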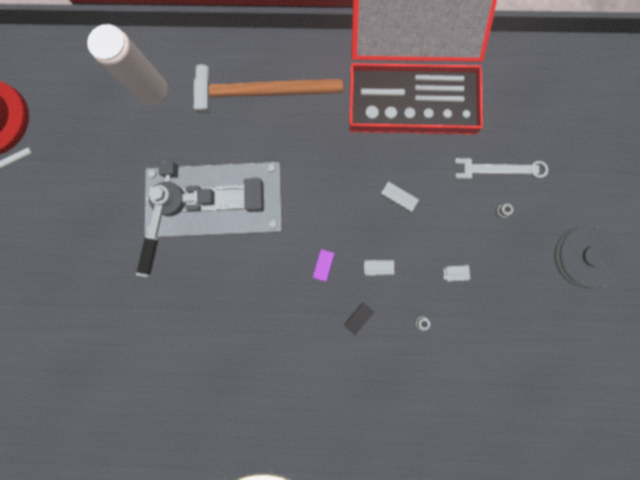

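View pics/scene0.png

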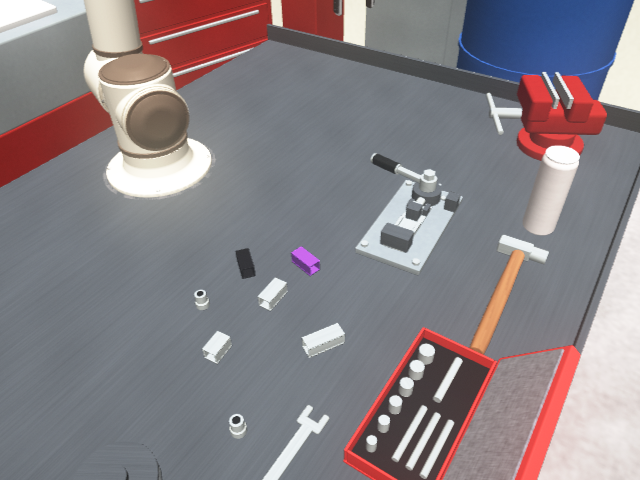

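Top view: candidates are the grey tubes (400,196), (379,268) and (457,273). The look-alikes are purple (323,265) and black (359,319). By apparent length, medium is (379,268), long is (400,196) and short is (457,273). The fixture's drum is at (165,198), the fixed jaw at (253,194) and the grip at (148,257). I'll measure these next.

Run:
```python
from h import *
d=np.load('pics/top0.npz'); im=d['im']; m={k:d[k] for k in d if k!='im'}
g=im.astype(int); mask=((g.min(2)>115)).astype(np.uint8)
for nm,(u,v) in dict(long=(400,196),med=(379,268),short=(457,273)).items():
    mm=np.zeros_like(mask); mm[v-25:v+25,u-30:u+30]=mask[v-25:v+25,u-30:u+30]
    cs,_=cv2.findContours(mm,cv2.RETR_EXTERNAL,cv2.CHAIN_APPROX_NONE); c=max(cs,key=cv2.contourArea)[:,0]
    w=np.array([onz(m,*p,0.025) for p in c]).astype(np.float32)*1000
    print(nm,cv2.minAreaRect(w), cv2.minAreaRect(c.astype(np.float32)))
for nm,(u,v,z) in dict(bolt=(159,195,.084),grip=(148,257,.069)).items(): print(nm,onz(m,u,v,z))
# base plate corners
for p in [(145,168),(280,162),(281,230),(146,237)]: print(p,onz(m,*p,.015))
print(g[268,360:400].sum(1)//3)
a=cv2.resize(im[150:285,130:290],None,fx=4.9,fy=4.4,interpolation=cv2.INTER_CUBIC)
a=cv2.resize(im[150:285,130:290],(711,600),interpolation=cv2.INTER_CUBIC); cv2.imwrite('pics/fix.png',a[:,:,::-1])
b=cv2.resize(im[180:290,345:480],(736,600),interpolation=cv2.INTER_CUBIC); cv2.imwrite('pics/tub.png',b[:,:,::-1])
```

```text
long ((600.7747192382812, -223.90357971191406), (67.95020294189453, 29.037763595581055), 60.41811752319336) ((399.5820007324219, 195.99481201171875), (38.16985321044922, 15.896514892578125), 30.068584442138672)
med ((472.0074462890625, -188.0464324951172), (29.749204635620117, 54.578575134277344), 1.5061897039413452) ((378.5, 267.5), (17.0, 31.0), 90.0)
short ((466.92132568359375, -323.9347229003906), (29.542404174804688, 47.479061126708984), 1.559174656867981) ((456.5, 272.5), (17.0, 27.0), 90.0)
bolt [0.5804851  0.18492701]
grip [0.47734715 0.20151388]
(145, 168) [0.6445384  0.24512305]
(280, 162) [ 0.66149735 -0.00492797]
(281, 230) [ 0.53521385 -0.01221535]
(146, 237) [0.51629025 0.2324209 ]
[ 99 102 103 124 160 186 192 196 192 194 193 192 194 194 193 193 193 194
 192 190 194 193 193 193 193 194 195 196 193 194 193 192 192 172 132 106
 100 103 100 102]
```

View pics/fix.png

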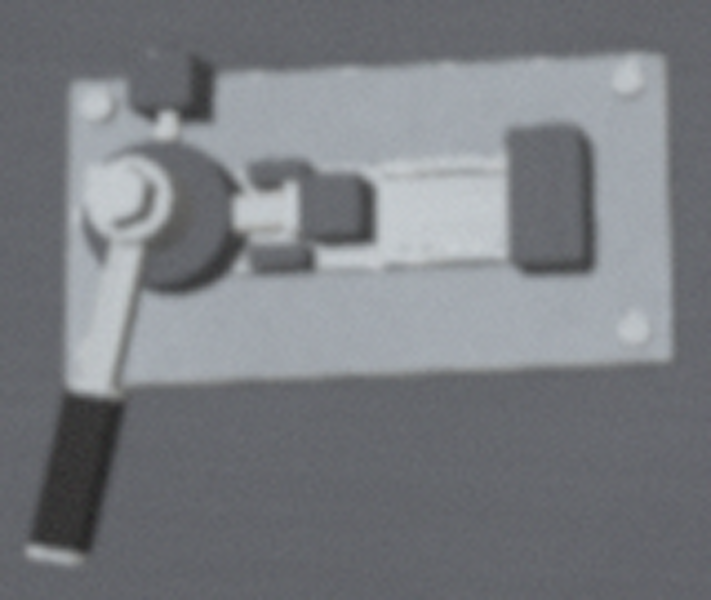

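View pics/tub.png

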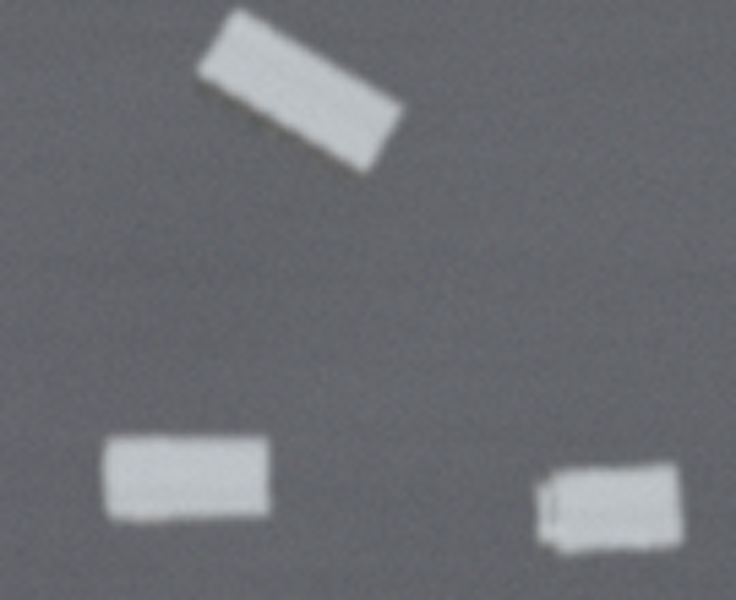

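The fixture crop shows the bolt at (122,193), the plate corners at (70,80), (665,53), (672,360) and (65,388), and the lever at about 0.23 rad. In the tube crop, the lower-left tube measures about 52 mm, once about 2.5 mm of blur is taken off. The others come out at about 64 mm and 42 mm, so I choose top pixel (379,268), world (0.472, -0.188), yaw about 1.5°. I'll move over it.

```bash
python3 -m crank '[[[0.36,-1,0,0,0,-0.27],[0.36,-1,0,0,0,-0.27],[0.36,-1,0,0,0,-0.27],[0.36,-1,0,0,0,-0.27],[0.36,-1,0,0,0,-0.27],[0.36,-1,0,0,0,-0.27],[0.36,-1,0,0,0,-0.27],[0.36,-1,0,0,0,-0.27],[0.36,-1,0,0,0,-0.27],[0.36,-1,0,0,0,-0.27],[0.36,-1,0,0,0,-0.27],[0.36,-1,0,0,0,-0.27],[0.36,-1,0,0,0,-0.27],[0.36,-1,0,0,0,-0.27],[0.36,-1,0,0,0,-0.27],[0.36,-1,0,0,0,-0.27],[0.36,-1,0,0,0,-0.27],[0.36,-1,0,0,0,-0.27],[0.36,-1,0,0,0,-0.27],[0.36,-1,0,0,0,-0.27]]]' 1
python3 -m crank '[[[0.36,-1,-0.35,0,0,-0.27],[0.36,-1,-0.35,0,0,-0.27],[0.36,-1,-0.35,0,0,-0.27],[0.36,-1,-0.35,0,0,-0.27],[0.36,-1,-0.35,0,0,-0.27],[0.36,-1,-0.35,0,0,-0.27],[0.36,-1,-0.35,0,0,-0.27],[0.36,-1,-0.35,0,0,-0.27],[0.36,-1,-0.35,0,0,-0.27],[0.36,-1,-0.35,0,0,-0.27],[0.36,-1,-0.35,0,0,-0.27],[0.36,-1,-0.35,0,0,-0.27],[0.36,-1,-0.35,0,0,-0.27],[0.36,-1,-0.35,0,0,-0.27],[0.2,-0.6,0,0,0,-0.2],[0,0,0,0,0,0]]]'
python3 - <<'E'
from h import *
o=bot.get_obs(); im,m=shot('wrist','w1.png'); np.savez('pics/w1.npz',im=im,**m)
print(o['ee_pos'],o['tcp_rot'])
E
```

```text
time: 1.82
ee_pos: [0.3673, 0.1016, 0.2502]
tcp_rot: [-180.0, 0.0, 118.8]
wrist_force: [0.7, 1.0, 0.7]
opening: 0.0851
grasp_force: 0.0
time: 3.15
ee_pos: [0.472, -0.1909, 0.1516]
tcp_rot: [-179.9, -0.0, 91.4]
wrist_force: [-0.3, -0.7, -0.5]
opening: 0.0854
grasp_force: 0.0
[ 0.47204757 -0.19087925  0.15155146] [-1.79927386e+02 -1.66265645e-02  9.13866059e+01]
```

View pics/w1.png

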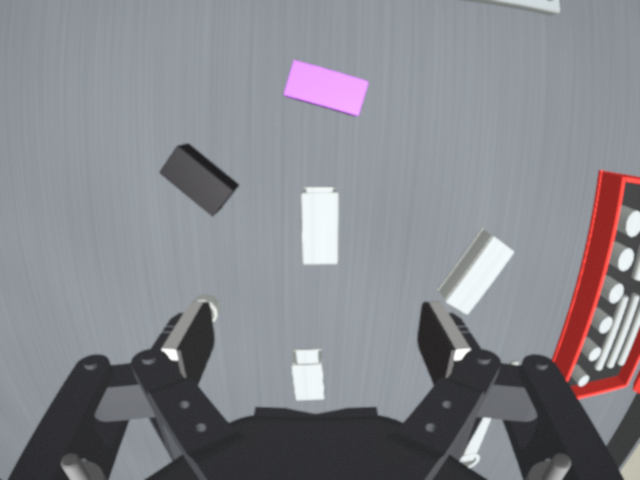

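The wrist view shows the chosen tube's top face at columns 301–338, rows 193–265. The short tube is below it at (309,375), the long one at (476,272), and purple and black are above.

Run:
```python
from h import *
d=np.load('pics/w1.npz'); im=d['im']; m={k:d[k] for k in d if k!='im'}
mask=(im.min(2)>215).astype(np.uint8); mm=mask*0; mm[191:280,280:360]=mask[191:280,280:360]
cs,_=cv2.findContours(mm,0,cv2.CHAIN_APPROX_NONE); c=max(cs,key=cv2.contourArea)[:,0]
print(c.min(0),c.max(0)); w=np.array([onz(m,*p,0.025,True) for p in c]).astype(np.float32)*1000
print(cv2.minAreaRect(w))
for p in [(301,193),(338,193),(338,265),(303,265)]: print(onz(m,*p,.025,True))
```

```text
[302 191] [337 263]
((473.71173095703125, -186.93922424316406), (24.673036575317383, 53.24376678466797), 0.9285011291503906)
[ 0.46035299 -0.1621015 ]
[ 0.48580835 -0.16146337]
[ 0.48802814 -0.21472745]
[ 0.46247758 -0.21533596]
```

```bash
python3 -m crank '[[[0.1,0.15,-0.8,0,0,0],[0,0,-1,0,0,0],[0,0,-1,0,0,0],[0,0,-1,0,0,0],[0,0,-0.9,0,0,0],[0,0,-0.7,0,0,0],[0,0,-0.5,0,0,0],[0,0,-0.3,0,0,0],[0,0,0,0,0,0]]]' 1
python3 -m crank '[[[0,0,0,0,0,0],[0,0,0,0,0,0],[0,0,0,0,0,0],[0,0,0,0,0,0],[0,0,0,0,0,0],[0,0,0,0,0,0],[0,0,0,0,0,0],[0,0,0,0,0,0],[0,0,0,0,0,0],[0,0,0,0,0,0]]]' 0 60
```

```text
time: 3.95
ee_pos: [0.4735, -0.1856, 0.0277]
tcp_rot: [-179.9, -0.0, 91.6]
wrist_force: [-0.8, -0.5, -0.7]
opening: 0.0852
grasp_force: 0.0
time: 4.78
ee_pos: [0.4744, -0.1865, 0.029]
tcp_rot: [179.9, 0.0, 91.6]
wrist_force: [-0.7, 0.6, 5.7]
opening: 0.0238
grasp_force: 60.2
```

```bash
python3 -m crank '[[[0,0,0.4,0,0,0],[0,0,0.8,0,0,0],[0,0,1,0,0,0],[0,0,1,0,0,0],[0,0,1,0,0,0],[0.6,0.9,1,0,0,0.04],[0.6,0.9,1,0,0,0.04],[0.6,0.9,0.8,0,0,0.04],[0.6,0.9,0,0,0,0.04],[0.6,0.9,0,0,0,0.04],[0.6,0.9,0,0,0,0.04],[0.6,0.9,0,0,0,0.04],[0.6,0.9,0,0,0,0.04],[0.5,0.9,0,0,0,0.04],[0.5,0.7,0,0,0,0.04],[0,0,0,0,0,0],[0,0,0,0,0,0]]]'
python3 - <<'E'
from h import *
o=bot.get_obs(); im,m=shot('wrist','w2.png'); np.savez('pics/w2.npz',im=im,**m)
print(o['ee_pos'],o['tcp_rot'],o['grasp_force'],o['wrist_force'])
E
```

```text
time: 6.2
ee_pos: [0.5899, -0.0098, 0.168]
tcp_rot: [-179.9, 0.0, 94.4]
wrist_force: [0.4, -0.9, -1.1]
opening: 0.0238
grasp_force: 59.4
[ 0.58988    -0.00975242  0.16801109] [-1.79936622e+02  6.67744033e-04  9.43947074e+01] 59.41345274448395 [ 0.36727287 -0.93738725 -1.13431868]
```

View pics/w2.png

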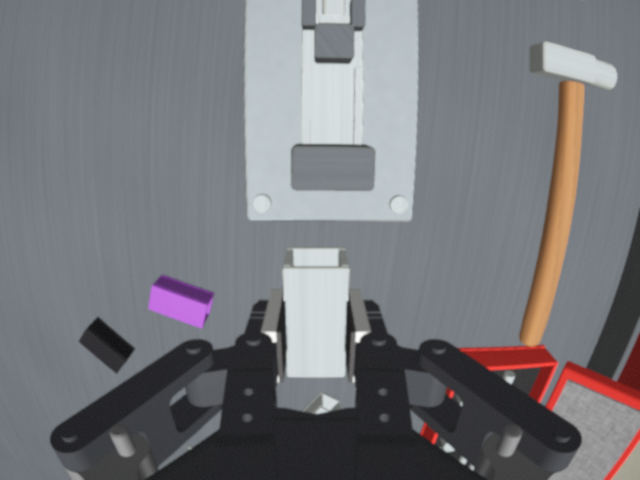

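The view shows the plate's near corners at (248,220) and (411,220). The fixed jaw's top has its nest-side edge at row 145 (292–375), the sliding jaw is at (316–354, 24–58), and the held tube's top runs from row 266 to row 377.

Run:
```python
from h import *
d=np.load('pics/w2.npz'); im=d['im']; m={k:d[k] for k in d if k!='im'}
g=cv2.cvtColor(im,cv2.COLOR_RGB2GRAY).astype(int)
for n,p,z in [('plateL',(248,220),.015),('plateR',(411,220),.015),('jawL',(292,145),.049),('jawR',(375,145),.049),('jawnearL',(291,189),.049),('jawnearR',(375,189),.049),('slideL',(316,57),.048),('slideR',(354,57),.048),('tubeFL',(284.5,266),.164),('tubeFR',(350,266),.164),('tubeBL',(287,377),.164),('tubeBR',(346,377),.164)]:
    print(n,np.round(onz(m,*p,z,True)*1000,1))
print('fixed jaw col320',g[132:200,330].tolist())
print('slide col335',g[40:70,335].tolist())
print('row100 rails',g[100,290:380].tolist())
print('tubecol317',g[240:285,317].tolist(), g[368:385,317].tolist())
# plate edges: fit
for r in (90,130,170,205): 
    L=240+np.argmax(np.diff(g[r,240:262])); R=400+np.argmin(np.diff(g[r,400:425])); a=onz(m,L,r,.015,True);b=onz(m,R,r,.015,True); print(r,L,R,np.round(a*1000,1),np.round(b*1000,1))
```

```text
plateL [536.  -11.2]
plateR [664.   -1.2]
jawL [568.9  51.5]
jawR [623.   56.1]
jawnearL [570.1  22.1]
jawnearR [626.2  26.7]
slideL [580.  110.8]
slideR [604.4 113.1]
tubeFL [575.6  14.6]
tubeFR [600.1  16.4]
tubeBL [578.7 -38.5]
tubeBR [604.6 -36.6]
fixed jaw col320 [219, 219, 220, 220, 220, 219, 219, 219, 219, 218, 210, 186, 133, 87, 97, 114, 123, 128, 130, 130, 129, 129, 128, 128, 128, 129, 132, 131, 130, 130, 128, 128, 130, 129, 129, 130, 130, 127, 128, 128, 127, 126, 126, 126, 125, 127, 127, 127, 130, 129, 130, 131, 131, 131, 130, 130, 128, 136, 159, 184, 194, 195, 196, 195, 196, 195, 195, 194]
slide col335 [126, 126, 125, 126, 125, 127, 127, 126, 123, 123, 124, 124, 124, 124, 125, 124, 120, 106, 84, 71, 67, 69, 100, 155, 196, 215, 219, 220, 220, 220]
row100 rails [195, 195, 194, 194, 195, 194, 194, 194, 195, 195, 195, 201, 211, 217, 218, 216, 216, 218, 218, 217, 216, 217, 217, 217, 219, 219, 220, 220, 219, 218, 217, 217, 217, 216, 217, 217, 218, 219, 219, 221, 221, 219, 218, 219, 220, 220, 220, 220, 220, 219, 218, 217, 216, 216, 218, 217, 218, 217, 217, 219, 220, 219, 212, 195, 186, 199, 213, 216, 217, 218, 217, 214, 202, 190, 191, 195, 195, 196, 196, 196, 195, 197, 196, 195, 196, 194, 194, 193, 193, 193]
tubecol317 [128, 129, 130, 128, 129, 126, 129, 143, 176, 205, 216, 218, 218, 218, 219, 218, 217, 219, 218, 218, 218, 218, 218, 218, 214, 201, 175, 166, 187, 208, 216, 218, 218, 218, 218, 218, 218, 218, 218, 218, 218, 218, 218, 218, 218] [218, 217, 217, 218, 217, 218, 218, 215, 205, 176, 143, 130, 130, 130, 128, 129, 130]
90 244 417 [528.3  88.8] [656.7 100. ]
130 244 416 [530.1  58.5] [658.9  69.4]
170 245 414 [532.3  28.1] [660.9  38.6]
205 246 412 [534.    0.8] [663.1  11. ]
```

Three estimates of the nest agree within 1 mm at (0.5937, 0.0837), yaw 4.2°. The gap is 58.3 mm, and the tube in hand is at yaw 4.1°. I'll go over it, just above the jaws.

```bash
python3 -m crank '[[[0.05,0.9,0,0,0,0],[0.05,0.9,0,0,0,0],[0.05,0.9,0,0,0,0],[0.05,0.9,0,0,0,0],[0,0.7,0,0,0,0],[0,0.4,-0.4,0,0,0],[0,0,-0.8,0,0,0],[0,0,-0.9,0,0,0],[0,0,-0.9,0,0,0],[0,0,-0.8,0,0,0],[0,0,-0.4,0,0,0],[0,0,0,0,0,0],[0,0,0,0,0,0]]]'
python3 - <<'E'
from h import *
o=bot.get_obs(); im,m=shot('wrist','w3.png'); np.savez('pics/w3.npz',im=im,**m)
i2,m2=shot('scene','s3.png'); np.savez('pics/s3.npz',im=i2,**m2)
i3,m3=shot('top','t3.png')
print(o['ee_pos'],o['tcp_rot'],o['grasp_force'],o['wrist_force'])
a=np.zeros((600,800,3),np.uint8)
a[:,:400]=cv2.resize(i2[150:300,350:450],(400,600)); a[:,400:]=cv2.resize(im[90:480,190:450],(400,600))
cv2.imwrite('pics/c3.png',a[:,:,::-1])
E
```

```text
time: 7.33
ee_pos: [0.5938, 0.0833, 0.0843]
tcp_rot: [-180.0, 0.0, 94.3]
wrist_force: [0.5, -0.8, -0.8]
opening: 0.0236
grasp_force: 59.4
[0.59376952 0.08326585 0.08428294] [-1.79970073e+02  7.02021136e-03  9.42909968e+01] 59.41400796175003 [ 0.52833768 -0.76277457 -0.80548909]
```

View pics/c3.png

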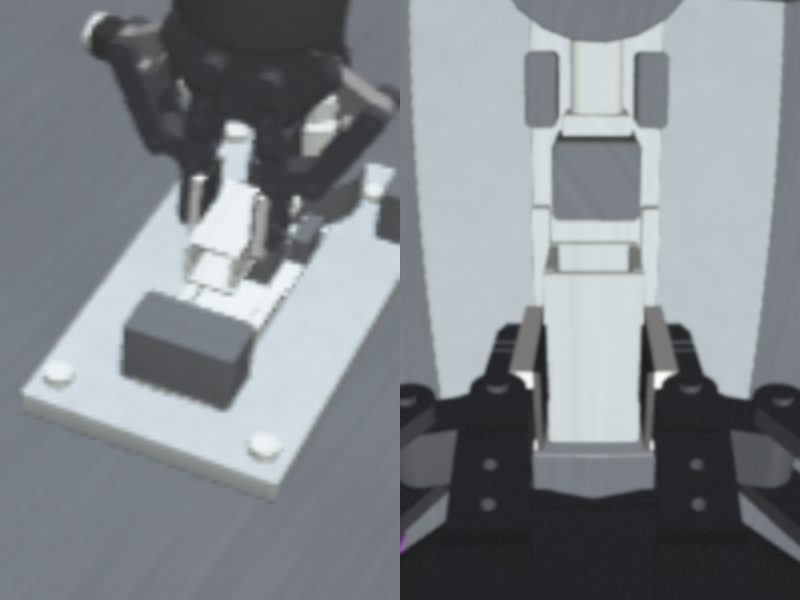

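The crop shows the held tube centred on the sliding jaw, at column 595 against 596. The tube's lower front edge is at crop row about 242, the jaw's top edge at about 219, and the fixed jaw's top just behind the tube at about 445. I'll quantify the clearances.

Run:
```python
from h import *
d=np.load('pics/w3.npz'); im=d['im']; m={k:d[k] for k in d if k!='im'}
g=cv2.cvtColor(im,cv2.COLOR_RGB2GRAY).astype(int)
print('col317 rows225-275',list(zip(range(225,272),g[225:272,317].tolist())))
print('rows 370-395',g[370:395,317].tolist())
for n,p,z in [('tubebotL',(285.5,247.5),.0553),('tubebotR',(347,247.5),.0553),('slideL',(289.5,232.5),.048),('slideR',(346,232.5),.048),('tubetopB',(317,377.5),.0803),('tubetopF',(317,267),.0803)]: print(n,np.round(onz(m,*p,z,True)*1000,1))
```

```text
col317 rows225-275 [(225, 127), (226, 126), (227, 125), (228, 126), (229, 126), (230, 126), (231, 130), (232, 148), (233, 178), (234, 203), (235, 215), (236, 218), (237, 219), (238, 219), (239, 219), (240, 219), (241, 218), (242, 219), (243, 219), (244, 218), (245, 214), (246, 198), (247, 175), (248, 180), (249, 204), (250, 215), (251, 217), (252, 216), (253, 216), (254, 216), (255, 216), (256, 216), (257, 216), (258, 217), (259, 217), (260, 216), (261, 217), (262, 217), (263, 217), (264, 212), (265, 199), (266, 174), (267, 164), (268, 186), (269, 205), (270, 214), (271, 216)]
rows 370-395 [216, 216, 217, 216, 216, 214, 204, 173, 141, 129, 128, 127, 129, 128, 133, 148, 156, 144, 128, 126, 126, 125, 126, 125, 124]
tubebotL [578. 106.]
tubebotR [605.  108.1]
slideL [579.  110.8]
slideR [604.6 112.7]
tubetopB [595.7  55.4]
tubetopF [591.6 108.2]
```

```bash
python3 -m crank '[[[0,0.07,0,0,0,0],[0,0,-0.3,0,0,0],[0,0,-0.4,0,0,0],[0,0,-0.4,0,0,0],[0,0,-0.3,0,0,0],[0,0,-0.2,0,0,0],[0,0,-0.1,0,0,0],[0,0,0,0,0,0]]]'
python3 -m crank '[[[0,0,-0.04,0,0,0],[0,0,-0.03,0,0,0],[0,0,0,0,0,0]]]'
```

```text
time: 8.15
ee_pos: [0.5937, 0.0851, 0.0497]
tcp_rot: [-180.0, 0.0, 94.3]
wrist_force: [0.2, -0.1, -0.2]
opening: 0.0235
grasp_force: 59.4
time: 8.4
ee_pos: [0.5941, 0.0851, 0.0491]
tcp_rot: [180.0, -0.0, 94.3]
wrist_force: [0.6, 0.3, -0.5]
opening: 0.023
grasp_force: 59.4
```

```bash
python3 -m crank '[[[0,0,0,0,0,0],[0,0,0,0,0,0],[0,0,0,0,0,0],[0,0,0,0,0,0],[0,0,0,0,0,0],[0,0,0.3,0,0,0],[0,0,0.8,0,0,0],[0,0,1,0,0,0],[0,0,1,0,0,0],[0,0,1,0,0,0],[0,-0.5,1,0,0,0],[0,-1,0.3,0,0,0],[0,-1,0,0,0,0],[0,-1,0,0,0,0],[0,-0.6,0,0,0,0],[0,0,0,0,0,0]]]' 0.7
python3 - <<'E'
from h import *
o=bot.get_obs(); im,m=shot('wrist','w4.png'); np.savez('pics/w4.npz',im=im,**m)
print(o['ee_pos'],o['tcp_rot'],o['wrist_force'])
a=im[0:320,160:480]; cv2.imwrite('pics/c4.png',cv2.resize(a,(600,600))[:,:,::-1])
E
```

```text
time: 9.73
ee_pos: [0.5939, 0.0012, 0.1573]
tcp_rot: [180.0, 0.0, 94.2]
wrist_force: [0.2, 0.7, -0.9]
opening: 0.0597
grasp_force: 0.0
[0.59394275 0.0011544  0.15726455] [1.79985382e+02 2.23055010e-02 9.41960408e+01] [ 0.23870245  0.67939381 -0.872921  ]
```

View pics/c4.png

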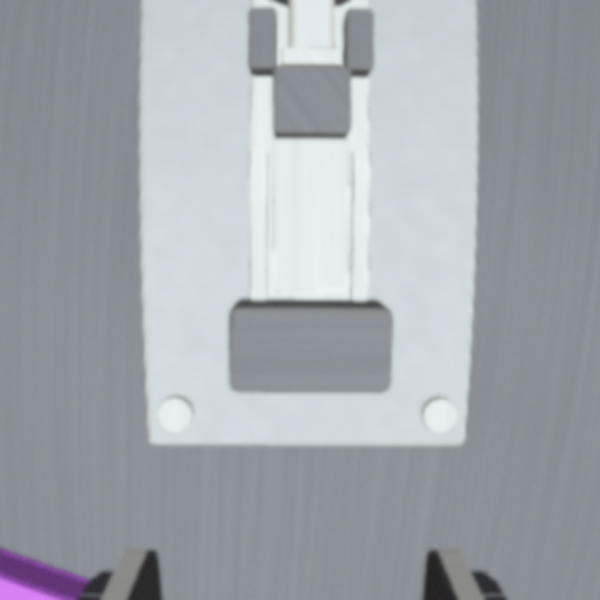

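The crop shows the tube lying flat between the rails (268–355) and between the jaws (137–300). Next is the lever, with predicted grip centre about (0.482, 0.210) along 171°. I'll go above it with the fingers across it.

```bash
python3 -m crank '[[[-0.4,0.75,0,0,0,0.8],[-0.4,0.75,0,0,0,0.8],[-0.4,0.75,0,0,0,0.8],[-0.4,0.75,0,0,0,0.8],[-0.4,0.75,0,0,0,0.8],[-0.4,0.75,0,0,0,0.8],[-0.4,0.75,0,0,0,0.8],[-0.4,0.75,0,0,0,0.8],[-0.4,0.75,0,0,0,0.8],[-0.4,0.75,0,0,0,0.8],[-0.4,0.75,0,0,0,0.8],[-0.4,0.75,0,0,0,0.8],[-0.4,0.75,0,0,0,0.8],[-0.4,0.7,0,0,0,0.8],[0,0,0,0,0,0],[0,0,0,0,0,0]]]'
python3 - <<'E'
from h import *
o=bot.get_obs(); im,m=shot('wrist','w5.png'); np.savez('pics/w5.npz',im=im,**m)
print(o['ee_pos'],o['tcp_rot'],o['wrist_force'])
E
```

```text
time: 11.12
ee_pos: [0.4814, 0.2132, 0.157]
tcp_rot: [180.0, 0.0, 171.4]
wrist_force: [0.0, -1.2, 0.4]
opening: 0.0599
grasp_force: 0.0
[0.48143084 0.21322447 0.15697592] [1.79994405e+02 3.73233547e-04 1.71357806e+02] [ 0.02937469 -1.19896056  0.41081665]
```

View pics/w5.png

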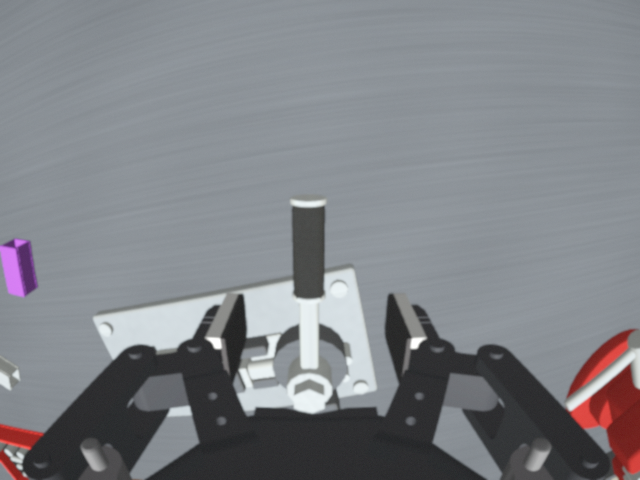

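The view shows the black grip from (308,205) to (309,297) and the bolt head at (310,388). The lever lines up with the tool.

Run:
```python
from h import *
d=np.load('pics/w5.npz'); im=d['im']; m={k:d[k] for k in d if k!='im'}
for n,p,z in [('out',(308,206),.069),('mid',(308.5,251),.069),('in',(309.5,297),.069),('L',(292,250),.069),('R',(325,250),.069),('bolt',(310,388),.084)]: print(n,np.round(onz(m,*p,z,True)*1000,1))
A=onz(m,310,388,.084,True); B=onz(m,308.5,251,.069,True); print(np.degrees(np.arctan2(*(B-A)[::-1])),np.linalg.norm(B-A)*1000)
```

```text
out [451.7 213.4]
mid [479.5 209.3]
in [510.6 205. ]
L [477.3 199.5]
R [480.4 219.3]
bolt [573.7 195.4]
171.63102274294525 95.19027061538019
```

```bash
python3 -m crank '[[[0,-0.2,-0.4,0,0,0],[0,0,-0.9,0,0,0],[0,0,-1,0,0,0],[0,0,-1,0,0,0],[0,0,-0.8,0,0,0],[0,0,-0.4,0,0,0],[0,0,-0.25,0,0,0],[0,0,0,0,0,0]]]'
python3 -m crank '[[[0,0,0,0,0,0],[0,0,0,0,0,0],[0,0,0,0,0,0],[0,0,0,0,0,0],[0,0,0,0,0,0],[0,0,0,0,0,0]]]' 0 40
```

```text
time: 11.83
ee_pos: [0.4817, 0.2074, 0.061]
tcp_rot: [-180.0, -0.1, 171.3]
wrist_force: [1.0, 0.3, 0.6]
opening: 0.0597
grasp_force: 0.0
time: 12.33
ee_pos: [0.4825, 0.2083, 0.0629]
tcp_rot: [180.0, 0.1, 171.3]
wrist_force: [-1.0, -0.5, 5.9]
opening: 0.0191
grasp_force: 40.9
```

Run:
```python
from h import *
p=bot.get_obs()['ee_pos'][:2]; A=np.array([.585,.1937]); v=p-A; r=np.linalg.norm(v); a0=np.arctan2(v[1],v[0]); print(r,np.degrees(a0))
prev=p
for k in range(1,24):
    a=a0-.055*k; q=A+r*np.array([np.cos(a),np.sin(a)]); print(k,round(np.radians(184.2)-a,3),np.round((q-prev)/.02,2)); prev=q
```

```text
0.10357737099861504 171.8848824430004
1 0.27 [0.05 0.28]
2 0.325 [0.06 0.28]
3 0.38 [0.08 0.27]
4 0.435 [0.09 0.27]
5 0.49 [0.11 0.26]
6 0.545 [0.12 0.26]
7 0.6 [0.14 0.25]
8 0.655 [0.15 0.24]
9 0.71 [0.16 0.23]
10 0.765 [0.18 0.22]
11 0.82 [0.19 0.21]
12 0.875 [0.2 0.2]
13 0.93 [0.21 0.19]
14 0.985 [0.22 0.18]
15 1.04 [0.23 0.17]
16 1.095 [0.24 0.16]
17 1.15 [0.25 0.14]
18 1.205 [0.25 0.13]
19 1.26 [0.26 0.11]
20 1.315 [0.27 0.1 ]
21 1.37 [0.27 0.08]
22 1.425 [0.28 0.07]
23 1.48 [0.28 0.05]
```

```bash
python3 -m crank '[[[0.05,0.28,0,0,0,-0.46],[0.06,0.28,0,0,0,-0.46],[0.08,0.27,0,0,0,-0.46],[0.09,0.27,0,0,0,-0.46],[0.11,0.26,0,0,0,-0.46],[0.12,0.26,0,0,0,-0.46],[0.14,0.25,0,0,0,-0.46],[0.15,0.24,0,0,0,-0.46],[0.16,0.23,0,0,0,-0.46],[0.18,0.22,0,0,0,-0.46],[0,0,0,0,0,0]]]'
```

```text
time: 13.25
ee_pos: [0.5061, 0.2605, 0.0629]
tcp_rot: [179.8, 0.1, 139.6]
wrist_force: [3.6, 3.0, 5.7]
opening: 0.0194
grasp_force: 41.1
```

```bash
python3 -m crank '[[[0.19,0.21,0,0,0,-0.46],[0.2,0.2,0,0,0,-0.46],[0.21,0.19,0,0,0,-0.46],[0.22,0.18,0,0,0,-0.46],[0.23,0.17,0,0,0,-0.46],[0.24,0.16,0,0,0,-0.46],[0.25,0.14,0,0,0,-0.46],[0.25,0.13,0,0,0,-0.46],[0.26,0.11,0,0,0,-0.46],[0.27,0.1,0,0,0,-0.46],[0.27,0.08,0,0,0,-0.46],[0.28,0.07,0,0,0,-0.46],[0,0,0,0,0,0],[0,0,0,0,0,0]]]'
python3 - <<'E'
from workcell import bot
import numpy as np
o=bot.get_obs(); v=o['ee_pos'][:2]-np.array([.585,.1937]); print(np.hypot(*v),np.radians(184.2)-np.arctan2(v[1],v[0]),o['wrist_force'],o['torque'])
E
```

```text
time: 14.42
ee_pos: [0.5634, 0.295, 0.063]
tcp_rot: [179.8, -0.1, 101.9]
wrist_force: [4.4, 4.7, 3.6]
opening: 0.0195
grasp_force: 42.1
0.10361846893630343 1.4336185660169265 [4.40216686 4.65022569 3.6020513 ] [ 0.75270447 -0.75018806  0.5106179 ]
```

```bash
python3 -m crank '[[[0.1,0.02,0,0,0,-0.18],[0,0,0,0,0,0],[0,0,0,0,0,0]]]'
python3 -m crank '[[[0,0,0,0,0,0],[0,0,0,0,0,0],[0,0,0,0,0,0],[0,0,0,0,0,0],[0,0,0,0,0,0],[0,0,0.3,0,0,0],[0,0,0.8,0,0,0],[0,0,1,0,0,0],[0,0,1,0,0,0],[0,0,1,0,0,0],[-0.4,-0.9,1,0,0,0],[-0.4,-0.9,0.6,0,0,0],[-0.4,-1,0,0,0,0],[-0.4,-1,0,0,0,0],[-0.4,-1,0,0,0,0],[-0.4,-1,0,0,0,0],[-0.4,-1,0,0,0,0],[0,0,0,0,0,0],[0,0,0,0,0,0]]]' 0.6
python3 - <<'E'
from h import *
o=bot.get_obs(); print(o['ee_pos'],o['wrist_force'])
im,m=shot('wrist','w6.png'); np.savez('pics/w6.npz',im=im,**m); t,mt=shot('top','t6.png'); np.savez('pics/t6.npz',im=t,**mt)
a=np.zeros((480,800,3),np.uint8); a[:,:400]=im[:,140:540]; a[:,400:]=cv2.resize(t[120:312,110:270],(400,480)); cv2.imwrite('pics/c6.png',a[:,:,::-1])
E
```

```text
time: 14.67
ee_pos: [0.5652, 0.2954, 0.063]
tcp_rot: [179.8, -0.1, 100.7]
wrist_force: [5.5, 4.0, 3.4]
opening: 0.0193
grasp_force: 42.7
time: 16.25
ee_pos: [0.5081, 0.1578, 0.1767]
tcp_rot: [179.9, -0.0, 100.4]
wrist_force: [0.6, 0.8, -0.3]
opening: 0.0516
grasp_force: 0.0
[0.50814288 0.157846   0.17673011] [ 0.57039445  0.76383514 -0.27821639]
```

View pics/c6.png

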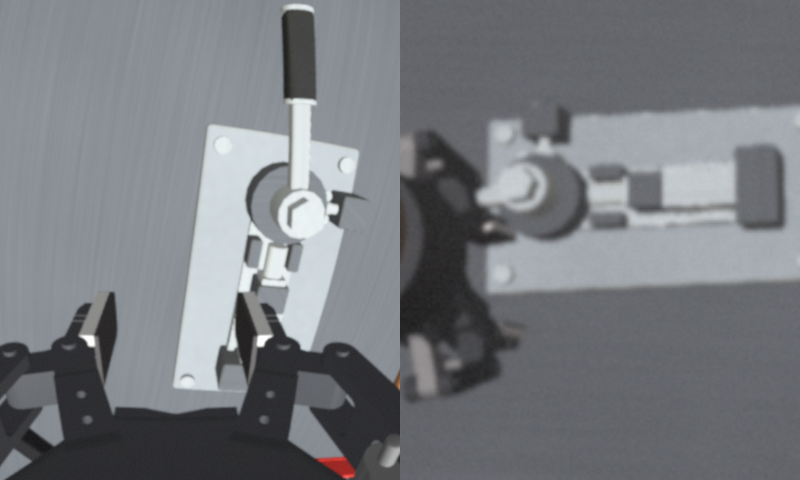

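Left half: the lever points along +y, with the grip from (298,10) to (300,100), and the bolt is at (301,213). Right half, the top view: the jaw at column 662 meets the tube, which lies flat against the fixed jaw at column 737. I'll check the lever's angle numerically.

Run:
```python
from h import *
d=np.load('pics/w6.npz'); im=d['im']; m={k:d[k] for k in d if k!='im'}
mk=(im.max(2)<75).astype(np.uint8); mm=mk*0; mm[12:98,415:465]=mk[12:98,415:465]
y,x=np.nonzero(mm); w=np.array([onz(m,a,b,.069,True) for a,b in zip(x,y)])
c=w.mean(0); a=cv2.fitLine(w.astype(np.float32),2,0,.01,.01).ravel(); an=np.degrees(np.arctan2(a[1],a[0]))%180
v=c-[.585,.1937]; print('centre',c,'line',an,'theta',np.radians(184.2-an),'theta from axis',np.radians(184.2)-np.arctan2(v[1],v[0]),np.hypot(*v))
# plate left edge & right edge direction at z=.015
for p,q in [((209+140,126),(175+140,385)),((209+140,126),(358+140,150))]:
    P,Q=onz(m,*p,.015,True),onz(m,*q,.015,True); print(P,Q,np.degrees(np.arctan2(*(P-Q)[::-1])))
```

```text
centre [0.56121021 0.29493266] line 100.62565 theta 1.4586475 theta from axis 1.4132870690455135 0.10399040785097889
[0.51906644 0.2359902 ] [ 0.5373192  -0.00738533] 94.28905931390057
[0.51906644 0.2359902 ] [0.64553795 0.2460805 ] -175.43842230804933
```

The lever rests at about 1.46 rad, in the notch. The tube is clamped and the arm is clear.

```bash
python3 -c "
from workcell import bot
print(bot.job_done())"
```

```text
the job is handed in; nothing more can be done
None
```

I laid the 52 mm tube flat in the nest and let go, then turned the torque lever past its first detent to rest in the notch at about 1.46 rad, so the tube is clamped; I handed the job in after about 16 s with the arm clear, and the result of the judging wasn't shown.

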